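# Draw down the jig guard with the hook pole

## Robot

A 6-joint arm with a two-finger parallel gripper is mounted at the origin on the work surface. World frame = base frame: x ahead of the robot, y to its left, z up, the work surface at z = 0. Lengths are in m, angles in rad, forces in N, time in s.
With the tool pointing down it reaches from about 0.35 to 0.975 m from the base axis. Payload 4.9 kg.
Tool frame: the origin (TCP) lies at the very end of the fingers, on their centre line; the grasp point (between the pads) lies 19 mm behind it; z points along the fingers, y is the line along which they close (so a half turn about z gives the same grasp; the last joint's range is limited). The gripper opens to 85 mm and grips with 20 to 120 N. Pads are 22 mm wide; open, the fingers measure 114 mm over their backs; the gripper's body (76 mm by 85 mm) begins 54 mm behind the grasp point. The pads swing forward as they close: fully open they stand 13 mm farther back than shut.
Start: joints at [-1.302, 0.053, 1.613, -0, 1.476, -0.119], TCP at [0.236, -0.579, 0.231] pointing down, gripper open.
Joint ranges: [-3.01, 3.01], [-1.01, 2.22], [0.06, 2.58], [-1.02, 4.17], [0.09, 2.62], [-3.14, 3.14]. Speed limits (rad/s): [2.57, 2.57, 3.14, 3.14, 3.14, 3.14].

## Interface

Orientations are given as a rotation vector (axis times angle).
In Python, from station import * gives the robot as it stands.
- The arm moves only by the shell command python3 -m crank 'ROWS' [OPENING] [FORCE]. ROWS is JSON, a list of rows, each an object with "offset": the shift along the tool's x, y, z in m, a list of three; "twist": the turn, a rotation vector about the tool's x, y, z in degrees, a list of three. In form: [{"offset": [x, y, z], "twist": [rx, ry, rz]}, ...]. A call has 1 to 20 rows; each row is the pose to reach, as a shift and turn from the pose commanded when the call began, along the tool's axes at that moment; what a row does not reach only later rows make up. A row lasts 1/8 s, in which the tool goes at most 62.5 mm and 10.7 degrees, less where a joint would pass 70% of its speed; a pose out of reach is approached as far as the arm can. A call with a gripper value outside its range is refused whole. OPENING is the opening, from 0 (shut) to 1 (fully open), set as the call begins (- or left out, the last holds). The fingers move at their own pace and stop on an object; FORCE is the grip in N (left out, the last holds). Time passes only in rows, so rows that repeat a pose let the fingers close. It gives the time, the measured TCP pose, the force, the opening and the grip force at its end, in the units of the state.
- get_obs(): the state, without advancing time (a new reading comes with each control period).
- get_image(name): name is "scene" or "top"; returns the picture (420x560x3 uint8, red, green, blue); there is no depth.
- get_calibration(name): a dict with "intrinsics" (3x3 intrinsics, pixels), "world_from_camera" (4x4, takes a point from camera to world coordinates). Camera axes: x right, y up, looking along -z (the intrinsics and any distortion apply to the point x, -y, -z); pixel columns grow to the right and rows downward; lengths in m; the calibration is good to about 2 mm. A picture is of the moment at which its call begins. get_calibration takes no time and is no camera call.
- finish_job(): hands the job in; it is judged then, once.
Trained networks look in the newest picture that a camera, given by its name, has taken for a name from the list of things; names that differ only in an ending like _2 or _b are one class to them, and where a whole thing is asked for, a point or a joint stands for the part that bears it (a point fixed in the world has none). Each returns a list of dicts, best first, with "confidence" (0 to 1); they miss things now and then, are a little off and sometimes report something else, mostly with a low value. They report only what shows in the picture. A call takes as long as a camera call.
- cut_out(query, camera): "region" (420x560 bool, what is visible of it) and "rect" ([centre column, centre row, width, height] in pixels, round what is visible of it).
The state is a dict: "t": time; "q": joint angles; "dq": joint speeds; "effort": joint torques, N m; "tool_pos": TCP position; "tool_rot": TCP orientation; "contact_force": force on the tool from outside, world axes, zero at the start; "wrist_torque": the same for the moment, N m; "opening": finger opening in m; "grip_force": force on a finger pad.
Only numpy, scipy, OpenCV 4.12 (cv2) and the standard library are available. Lean on these libraries where they do the work, as an engineer would, in place of code of your own. Each camera call takes 0.05 s, during which the arm holds its last target. There are 200 camera calls.

## Task

Draw the hook pole out of the sleeve, lay it in the empty grey tray, and take it again by its wooden handle. Put its hook through the ring high on the drilling jig's sliding guard, and with the hook in the ring pull the guard smoothly all the way down to its stop; then unhook the pole and lay it gently back in the tray, wholly inside, and let go of it. Only the pole may touch the guard and its frame, and leave the other things on the bench where they are.

Things in the scene. Friction and masses are not known exactly. Their poses are not given: they have to be found in the camera images.
- guard: Fixed aluminium frame round a drilling jig. Origin on the bench midway between its two uprights (30 x 20 mm, 400 mm high, at y = -126 and +126 mm), in the plane of the sliding clear sash; its -x axis points out to the front, roughly at the robot. Base plate and jig from x = -30 to 170 mm, up to 90 mm high.
- hood (a point): Middle of the front edge of the fixed clear hood on top of the guard's frame: 98 mm in front of the sash plane. The hood reaches from here back to the uprights, 272 mm wide, underside 388 mm above the bench, so that a gripper cannot come down over the ring.
- sash (a joint): How far the sash has come down, in m: 0 = fully up, 0.160 = down on its stop. It starts at 0 to 0.04. It is stiff enough to stay wherever it is left; about 3 to 4 N down moves it.
- ring (a point): Centre of the steel ring on the sash: guard frame x = -50, y = 0 mm, height 310 mm less the joint value. The ring stands edge-on to the robot, in the guard's x-z plane; its hole runs along the guard's y axis. Hole 44 mm across, bar 8 mm thick, outer radius 30 mm; a short stem joins it to the sash behind. Axes as the guard's.
- sleeve: Fixed blue sleeve on the bench, to the left or right, opposite the tray. Origin on the bench at the middle of its mouth; +x points out of it. It reaches back to x = -100 mm; inside 42 mm wide, 43 mm high; outside 52 mm wide, 48 mm high; on its roof from x = -30 back a small bin, 100 mm wide, up to 88 mm high. The pole's handle is inside; draw the pole 90 mm straight out along +x before lifting.
- pole: Loose hook pole, 200 mm long, 0.1 to 0.2 kg, lying flat. Origin under its middle, +x to the hook end. Wooden handle 82 x 26 x 30 mm from x = -100 to -18 mm; steel shaft 9 mm thick, axis 15 mm up, on to x = 83 mm. There it turns square to its own +y side into a level prong 9 mm thick, at x = 95 mm, out to y = 49 mm, the last 10 mm bent back to x = 86 mm. A 16 mm collar ends at x = -8 mm.
- pole_handle (a point): Centre of the pole's wooden handle (half-way up), 60 mm behind the pole's origin; axes as the pole.
- pole_shaft (a point): Point on the axis of the pole's bare steel shaft, 45 mm ahead of the pole's origin; axes as the pole. Good place to take the pole while it is in the sleeve.
- pole_hook (a point): Middle of the hook's prong: 95 mm ahead of the pole's origin, 22 mm to its +y side, level with the shaft. With this point at the ring's centre and the pole parallel to the guard's x axis, hook end towards the sash, the prong is through the ring (it goes in sideways, along the guard's +y).
- tray: Fixed shallow grey plastic tray, 260 mm (x) x 170 mm (y), walls 4 mm thick and 14 mm high, floor 4 mm thick. Origin underneath its centre. Empty at the start.
- plate_a: Bystander: loose grey plate with a black block, 150 x 60 x 18 mm. Origin underneath its centre.
- plate_b: Bystander: a second such plate, 150 x 60 x 18 mm. Origin underneath its centre.
- tape: Bystander: roll of tape lying flat, 90 mm across, 40 mm high. Origin underneath its centre.
- carton: Bystander: cardboard box, 60 x 60 x 50 mm, beside the pole, on the pole's +y side. Origin underneath its centre.
- bottle: Bystander: white bottle standing by the guard's +y upright, 52 mm across, 170 mm high. Origin underneath its centre.
- can: Bystander: can standing by the guard's -y upright, 52 mm across, 90 mm high. Origin underneath its centre.
- clip: Bystander: red plastic clip, 70 x 35 x 30 mm. Origin underneath its centre.

How it is judged:
On the way, in this order (a step that is already met when the one before it is completed fails the run):
1. the pole, out of the sleeve, lies released in the tray (x of pole_handle in the frame of tray between -0.1 and 0.1 m and y of pole_handle in the frame of tray between -0.078 and 0.078 m and x of pole_hook in the frame of tray between -0.128 and 0.128 m and y of pole_hook in the frame of tray between -0.082 and 0.082 m and z of pole_handle in the frame of tray below 0.027 m and angle between pole_handle's own z axis and vertical below 0.12 rad and contact force between the fingers and pole below 0.1 N and linear speed of pole below 0.03 m/s), for 0.1 s.
2. the pole is held by its handle and its hook is through the ring, the sash still up (distance between pole_hook and ring below 0.028 m and distance between the grasp point and pole_handle below 0.055 m and value of joint sash below 0.06 m), for 0.1 s.
3. the sash is half down with the hook in the ring (distance between pole_hook and ring below 0.028 m and value of joint sash between 0.09 and 0.13 m).
4. the sash is down with the hook still in the ring (distance between pole_hook and ring below 0.028 m and value of joint sash above 0.15 m), for 0.1 s.
At the end, for the whole second after the job is handed in: The sash is within 10 mm of its lower stop and still; the pole lies flat and at rest, released, wholly inside the tray (all of step 1 and value of joint sash above 0.15 m and velocity of joint sash below 0.01 m/s); the robot touches nothing.
It fails at once if the robot itself pushes the guard or its frame (over 1 N); only the pole may touch it (contact force between any of the fingers, the arm and guard above 1 N).
It fails at once if the sash is slammed (over 0.5 m/s) (velocity of joint sash above 0.5 m/s).
It fails at once if the pole is dropped (falls free of the fingers at over 0.7 m/s) (contact force between the fingers and pole below 0.1 N and linear speed of pole above 0.7 m/s).
It fails at once if a bystander is moved by more than 30 mm (distance of any of plate_a, plate_b, tape, carton, bottle, can, clip from where it was at the start of the episode above 0.03 m).
It also fails if it takes over 69 s, if anything falls off the work surface, if the arm or the gripper's body presses on something with over 40 N, if the wrist force passes 120 N, or if a joint passes its speed limit or range.

## Working session

There is one attempt and no reset: what is moved stays moved. The work goes in short steps, Python scripts to look and compute and a shell command to move; the robot and the scene stay as the last step left them, time stands still between calls to the robot, and variables do not carry over. Pictures are saved under pics/ and viewed, at most 10 in all, crops included, and the job is handed in when it is done.

```bash
mkdir -p pics; ls
python3 - <<'E'
from station import *
import cv2,numpy as np
for n in ("scene","top"):
    im=get_image(n); cv2.imwrite(f"pics/{n}0.png",im[:,:,::-1])
    c=get_calibration(n); print(n,np.round(c["intrinsics"],1).tolist(),np.round(c["world_from_camera"],3).tolist())
    for q in ["pole","tray","sleeve","guard","ring","carton","bottle","can","clip","tape","plate_a"]:
        print(q,[(np.round(d["rect"]).tolist(),round(d["confidence"],2)) for d in cut_out(q,n)[:3]])
o=get_obs();print({k:np.round(v,3).tolist() for k,v in o.items()})
E
```

```text
pics
scene [[480.9, 0.0, 289.2], [0.0, 480.9, 209.9], [0.0, 0.0, 1.0]] [[1.0, -0.008, 0.002, 0.523], [0.007, 0.784, -0.621, -0.808], [0.004, 0.621, 0.784, 1.356], [0.0, 0.0, 0.0, 1.0]]
pole [([255.0, 385.0, 103.0, 69.0], 0.73), ([294.0, 186.0, 25.0, 9.0], 0.43)]
tray [([256.0, 386.0, 104.0, 68.0], 0.7)]
sleeve [([260.0, 182.0, 33.0, 38.0], 0.77), ([291.0, 185.0, 32.0, 11.0], 0.24)]
guard [([351.0, 229.0, 88.0, 164.0], 0.86), ([255.0, 386.0, 98.0, 68.0], 0.4), ([287.0, 190.0, 16.0, 5.0], 0.39)]
ring []
carton [([278.0, 166.0, 19.0, 24.0], 0.83)]
bottle [([329.0, 233.0, 18.0, 19.0], 0.45), ([316.0, 285.0, 14.0, 31.0], 0.24)]
can [([318.0, 286.0, 21.0, 29.0], 0.83)]
clip [([283.0, 293.0, 23.0, 15.0], 0.55)]
tape [([245.0, 247.0, 29.0, 29.0], 0.62), ([280.0, 257.0, 44.0, 19.0], 0.36)]
plate_a [([281.0, 258.0, 49.0, 18.0], 0.94), ([240.0, 302.0, 52.0, 24.0], 0.73), ([282.0, 294.0, 22.0, 16.0], 0.34)]
top [[382.5, 0.0, 274.2], [0.0, 382.5, 219.0], [0.0, 0.0, 1.0]] [[0.018, 0.985, -0.171, 0.358], [-1.0, 0.018, -0.005, 0.051], [-0.002, 0.171, 0.985, 1.193], [0.0, 0.0, 0.0, 1.0]]
pole [([261.
[... 217 characters left out ...]
 [([244.0, 186.0, 20.0, 24.0], 0.55)]
can [([315.0, 204.0, 16.0, 24.0], 0.77), ([173.0, 231.0, 21.0, 34.0], 0.27)]
clip [([317.0, 242.0, 12.0, 22.0], 0.56)]
tape [([171.0, 232.0, 23.0, 32.0], 0.66), ([264.0, 280.0, 30.0, 28.0], 0.52), ([283.0, 158.0, 127.0, 74.0], 0.45)]
plate_a [([328.0, 283.0, 19.0, 52.0], 0.79), ([277.0, 240.0, 20.0, 48.0], 0.6)]
{'t': 1.2, 'q': [-1.302, 0.053, 1.613, 0.0, 1.476, -0.119], 'dq': [-0.001, -0.001, 0.0, -0.0, 0.0, 0.0], 'effort': [-0.001, -39.368, -37.046, -0.0, 0.001, 0.0], 'tool_pos': [0.236, -0.579, 0.231], 'tool_rot': [3.083, 0.605, 0.0], 'contact_force': [0.307, 0.373, -0.082], 'wrist_torque': [-0.012, 0.009, -0.023], 'grip_force': 0.0, 'opening': 0.085}
```

Run:
```python
import cv2
a=cv2.imread("pics/scene0.png");b=cv2.imread("pics/top0.png")
cv2.imwrite("pics/s1.png",cv2.resize(a[120:420,160:560],(800,600),interpolation=cv2.INTER_CUBIC))
cv2.imwrite("pics/t1.png",cv2.resize(b[80:380,100:500],(800,600),interpolation=cv2.INTER_CUBIC))
```

```text
(no output)
```

View pics/s1.png

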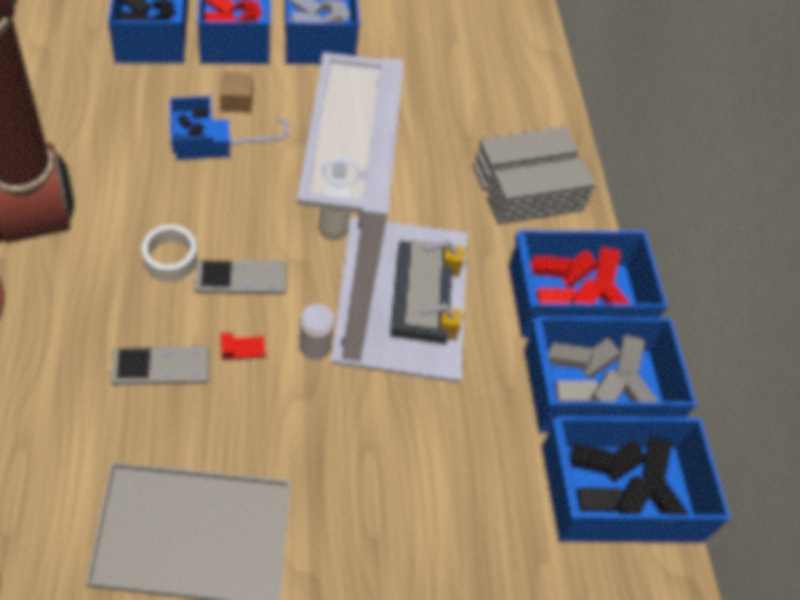

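View pics/t1.png

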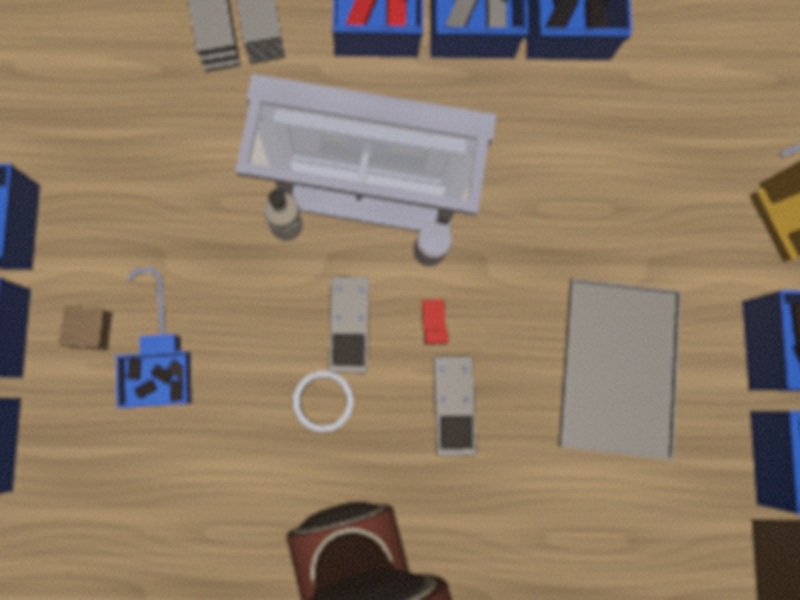

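The scene view shows the sleeve and pole at crop (200,130)–(288,130), the tray at (190,530), the ring through the hood at (340,173), and the guard's hood corners at (325,53)/(299,203). The top view shows the shaft at (164,335)–(159,275), the prong running to (131,277), the tray corners at (571,280)…(560,446), and the hood's front edge at (237,174)–(478,212).

```bash
cat > h.py <<'E'
import numpy as np,cv2
from station import *
C={n:get_calibration(n) for n in("scene","top")}
def ray(n,p):
    K=C[n]["intrinsics"];T=np.array(C[n]["world_from_camera"])
    d=np.linalg.solve(np.array(K),[p[0],p[1],1.]);return T[:3,3],T[:3,:3]@(d*[1,-1,-1])
def at(n,p,z):
    o,d=ray(n,p);return o+d*(z-o[2])/d[2]
def tri(ps,pt):
    A=[];b=[]
    for n,p in(("scene",ps),("top",pt)):
        o,d=ray(n,p);d=d/np.linalg.norm(d);M=np.eye(3)-np.outer(d,d);A.append(M);b.append(M@o)
    return np.linalg.lstsq(np.vstack(A),np.hstack(b),rcond=None)[0]
def proj(n,X):
    T=np.array(C[n]["world_from_camera"]);c=T[:3,:3].T@(np.asarray(X)-T[:3,3]);u=np.array(C[n]["intrinsics"])@(c*[1,-1,-1]);return u[:2]/u[2]
S=lambda x,y:(x/2+160-.25,y/2+120-.25)
T_=lambda x,y:(x/2+100-.25,y/2+80-.25)
E
python3 - <<'E'
from h import *
np.set_printoptions(precision=3,suppress=True)
L=tri(S(325,53),T_(237,174));R=tri(S(299,203),T_(478,212));print("hood",L,R,np.linalg.norm(L-R))
bl=tri(S(402,60),T_(253,75));br=tri(S(383,212),T_(495,113));print("hood back",bl,br)
L2=at("top",T_(237,174),.394);R2=at("top",T_(478,212),.394);print(L2,R2)
for z in(.27,.31):print("ring",at("scene",S(340,173),z))
print("tray",[at("top",T_(*p),.014) for p in((571,280),(679,292),(671,458),(560,446))],[at("scene",S(*p),.014) for p in((113,465),(289,482),(90,585))])
print("shaft top",[at("top",T_(*p),.015) for p in((163,333),(159,275),(131,277),(146,269))])
print("shaft scene",[at("scene",S(*p),.015) for p in((230,142),(285,136),(286,120))])
print("sleeve",[at("top",T_(*p),.048) for p in((142,337),(178,335))],"bin",[at("top",T_(*p),.088) for p in((116,355),(189,350),(190,402),(118,407))])
for nm,t,z in(("bottle",(280,200),.17),("can",(434,240),.09),("carton",(85,327),.05),("tape",(323,401),.04),("plate1",(349,325),.018),("plate2",(455,405),.018),("clip",(434,321),.03)):print(nm,at("top",T_(*t),z))
E
```

```text
hood [0.611 0.178 0.401] [ 0.572 -0.082  0.396] 0.2635988922626167
hood back [0.72  0.165 0.403] [ 0.677 -0.101  0.405]
[0.61  0.179 0.394] [ 0.572 -0.083  0.394]
ring [0.638 0.068 0.27 ]
ring [0.634 0.035 0.31 ]
tray [array([ 0.567, -0.29 ,  0.014]), array([ 0.551, -0.458,  0.014]), array([ 0.298, -0.432,  0.014]), array([ 0.312, -0.266,  0.014])] [array([ 0.314, -0.27 ,  0.014]), array([ 0.567, -0.293,  0.014]), array([ 0.3  , -0.435,  0.014])]
shaft top [array([0.472, 0.343, 0.015]), array([0.563, 0.354, 0.015]), array([0.559, 0.398, 0.015]), array([0.572, 0.375, 0.015])]
shaft scene [array([0.467, 0.344, 0.015]), array([0.568, 0.36 , 0.015]), array([0.57 , 0.4  , 0.015])]
sleeve [array([0.462, 0.366, 0.048]), array([0.466, 0.312, 0.048])] bin [array([0.432, 0.39 , 0.088]), array([0.441, 0.285, 0.088]), array([0.367, 0.28 , 0.088]), array([0.358, 0.382, 0.088])]
bottle [0.644 0.153 0.17 ]
can [ 0.61  -0.068  0.09 ]
carton [0.475 0.452 0.05 ]
tape [0.373 0.092 0.04 ]
plate1 [0.489 0.056 0.018]
plate2 [ 0.37  -0.107  0.018]
clip [ 0.496 -0.074  0.03 ]
```

```bash
cat >> h.py <<'E'
from scipy.spatial.transform import Rotation as Ro
def go(x,y,z,yaw,base=None):
    o=get_obs();p=np.array(o["tool_pos"]);R=Ro.from_rotvec(o["tool_rot"])
    G=Ro.from_matrix(np.array([[np.cos(yaw),np.sin(yaw),0],[np.sin(yaw),-np.cos(yaw),0],[0,0,-1]]))
    print("offset",np.round(R.inv().apply(np.array([x,y,z])-p),4).tolist(),"twist",np.round((R.inv()*G).as_rotvec(degrees=True),2).tolist())
E
python3 -c "
from h import *
go(.516,.35,.13,.115)"
```

```text
offset [0.61, -0.7539, 0.1013] twist [0.0, -0.0, 15.63]
```

```bash
python3 -m crank '[{"offset":[0.05,-0.06,0],"twist":[0,0,3]},{"offset":[0.30,-0.37,0.05],"twist":[0,0,8]},{"offset":[0.30,-0.37,0.05],"twist":[0,0,8]},{"offset":[0.30,-0.37,0.05],"twist":[0,0,8]},{"offset":[0.30,-0.37,0.05],"twist":[0,0,8]},{"offset":[0.30,-0.37,0.05],"twist":[0,0,8]},{"offset":[0.30,-0.37,0.05],"twist":[0,0,8]},{"offset":[0.30,-0.37,0.05],"twist":[0,0,8]},{"offset":[0.61,-0.754,0.1],"twist":[0,0,15.6]},{"offset":[0.61,-0.754,0.1],"twist":[0,0,15.6]},{"offset":[0.61,-0.754,0.1],"twist":[0,0,15.6]},{"offset":[0.61,-0.754,0.1],"twist":[0,0,15.6]},{"offset":[0.61,-0.754,0.1],"twist":[0,0,15.6]},{"offset":[0.61,-0.754,0.1],"twist":[0,0,15.6]},{"offset":[0.61,-0.754,0.1],"twist":[0,0,15.6]},{"offset":[0.61,-0.754,0.1],"twist":[0,0,15.6]},{"offset":[0.61,-0.754,0.1],"twist":[0,0,15.6]},{"offset":[0.61,-0.754,0.1],"twist":[0,0,15.6]},{"offset":[0.61,-0.754,0.1],"twist":[0,0,15.6]}]' 0.6 80
python3 - <<'E'
from h import *
cv2.imwrite("pics/t2.png",cv2.resize(get_image("scene")[140:240,220:360,::-1],(784,560),interpolation=cv2.INTER_CUBIC))
go(.516,.35,.005,.115)
E
```

```text
t: 3.58
tool_pos: [0.516, 0.3491, 0.1318]
tool_rot: [-3.136, -0.179, -0.001]
contact_force: [0.3, -0.2, 0.3]
opening: 0.0515
grip_force: 0.0
offset [-0.0, -0.001, 0.127] twist [-0.01, -0.05, -0.05]
```

View pics/t2.png

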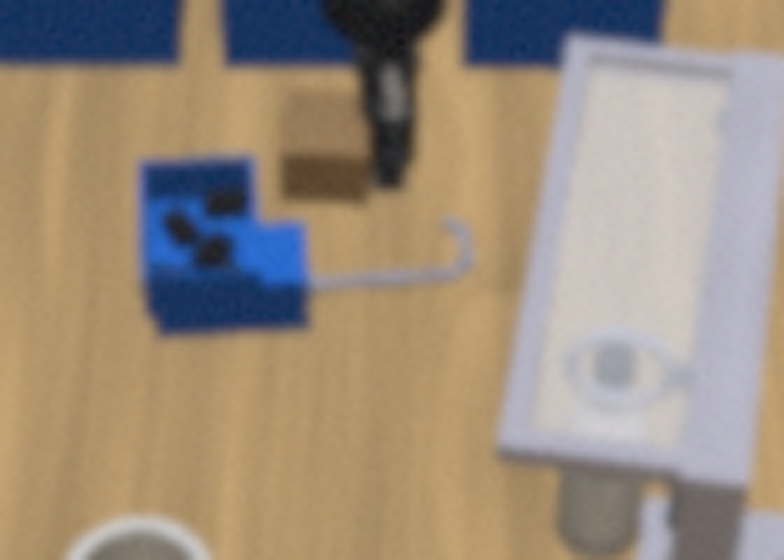

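The scene crop shows the finger at (390,185), above the bare shaft that runs (305,287)–(455,275). The ring's ellipse is centred at (615,366).

```bash
python3 -m crank '[{"offset":[0,-0.001,0.04],"twist":[0,0,0]},{"offset":[0,-0.001,0.08],"twist":[0,0,0]},{"offset":[0,-0.001,0.11],"twist":[0,0,0]},{"offset":[0,-0.001,0.127],"twist":[0,0,0]},{"offset":[0,-0.001,0.127],"twist":[0,0,0]}]' 0.6 80
python3 -m crank '[{"offset":[0,0,0],"twist":[0,0,0]},{"offset":[0,0,0],"twist":[0,0,0]},{"offset":[0,0,0],"twist":[0,0,0]},{"offset":[0,0,0],"twist":[0,0,0]},{"offset":[0,0,0],"twist":[0,0,0]}]' 0 80
python3 -m crank '[{"offset":[0.02,0,0],"twist":[0,0,0]},{"offset":[0.05,0,0],"twist":[0,0,0]},{"offset":[0.08,0,0],"twist":[0,0,0]},{"offset":[0.1,0,0],"twist":[0,0,0]},{"offset":[0.1,0,0],"twist":[0,0,0]}]'
```

```text
t: 4.25
tool_pos: [0.5152, 0.3502, 0.0035]
tool_rot: [3.136, 0.18, -0.003]
contact_force: [0.5, 0.3, -0.2]
opening: 0.0512
grip_force: 0.0
t: 4.88
tool_pos: [0.5169, 0.3515, 0.0053]
tool_rot: [-3.136, -0.181, -0.004]
contact_force: [2.8, -0.5, 3.5]
opening: 0.0055
grip_force: 78.5
t: 5.5
tool_pos: [0.617, 0.3629, 0.0051]
tool_rot: [-3.136, -0.18, -0.004]
contact_force: [2.6, 0.2, 4.0]
opening: 0.0056
grip_force: 78.6
```

```bash
python3 -m crank '[{"offset":[0,0,-0.03],"twist":[0,0,0]},{"offset":[0,0,-0.09],"twist":[0,0,0]},{"offset":[0,0,-0.15],"twist":[0,0,0]},{"offset":[0,0,-0.15],"twist":[0,0,0]}]'
python3 - <<'E'
from h import *
cv2.imwrite("pics/t3.png",cv2.resize(get_image("scene")[110:250,200:400,::-1],(800,560),interpolation=cv2.INTER_CUBIC))
go(.445,-.37,.155,-.094)
E
```

```text
t: 6.0
tool_pos: [0.6173, 0.3643, 0.1615]
tool_rot: [-3.132, -0.182, -0.016]
contact_force: [-0.4, 0.5, -1.1]
opening: 0.0057
grip_force: 78.5
offset [-0.2543, 0.7087, -0.0] twist [-0.12, -0.25, 12.03]
```

View pics/t3.png

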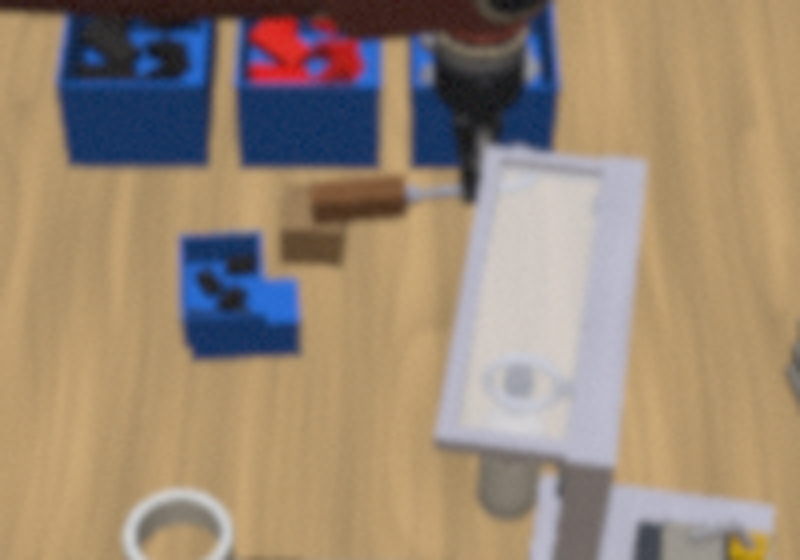

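The pole is held level: handle at (360,197), finger at (470,190), clear of the carton and hood.

```bash
python3 -c "
from h import *
go(.455,-.383,.155,-.094)"
python3 -m crank '[{"offset":[-0.05,0.001,0],"twist":[0,0,0]},{"offset":[-0.11,0.003,0],"twist":[0,0,0]},{"offset":[-0.16,0.02,0],"twist":[0,0,0]},{"offset":[-0.175,0.08,0],"twist":[0,0,1]},{"offset":[-0.246,0.72,0],"twist":[0,0,12]},{"offset":[-0.246,0.72,0],"twist":[0,0,12]},{"offset":[-0.246,0.72,0],"twist":[0,0,12]},{"offset":[-0.246,0.72,0],"twist":[0,0,12]},{"offset":[-0.246,0.72,0],"twist":[0,0,12]},{"offset":[-0.246,0.72,0],"twist":[0,0,12]},{"offset":[-0.246,0.72,0],"twist":[0,0,12]},{"offset":[-0.246,0.72,0],"twist":[0,0,12]},{"offset":[-0.246,0.72,0],"twist":[0,0,12]},{"offset":[-0.246,0.72,0],"twist":[0,0,12]},{"offset":[-0.246,0.72,0],"twist":[0,0,12]},{"offset":[-0.246,0.72,0],"twist":[0,0,12]},{"offset":[-0.246,0.72,0],"twist":[0,0,12]},{"offset":[-0.246,0.72,0],"twist":[0,0,12]}]'
python3 - <<'E'
from h import *
im=get_image("scene");cv2.imwrite("pics/t4.png",cv2.resize(im[260:420,180:380,::-1],(800,640)[0:1]+(600,) if 0 else (750,600),interpolation=cv2.INTER_CUBIC))
go(.455,-.383,.012,-.094)
E
```

```text
offset [-0.2458, 0.7228, -0.0] twist [-0.12, -0.25, 12.03]
t: 8.3
tool_pos: [0.4539, -0.3791, 0.1539]
tool_rot: [-3.137, 0.145, 0.001]
contact_force: [-1.3, 0.1, -1.1]
opening: 0.0053
grip_force: 78.6
offset [0.0013, 0.0035, 0.1422] twist [-0.02, 0.01, 0.11]
```

View pics/t4.png

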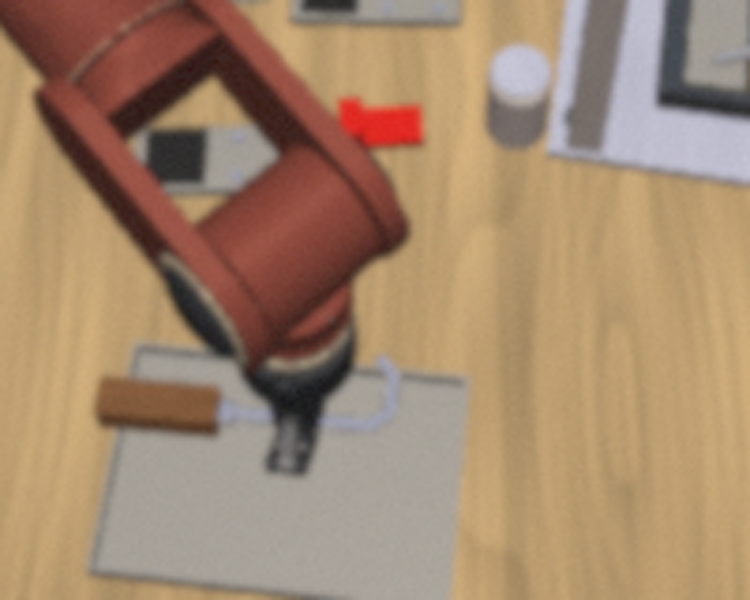

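The pole hangs above the tray: handle centre at (160,405), prong at (390,395).

Run:
```python
from h import *
P=lambda x,y:(x/3.75+180,y/3.75+260)
for p in((99,400),(218,408),(393,415)):print(at("scene",P(*p),.166).round(3))
```

```text
[ 0.317 -0.368  0.166]
[ 0.397 -0.373  0.166]
[ 0.513 -0.377  0.166]
```

```bash
python3 -m crank '[{"offset":[0,0.003,0.05],"twist":[0,0,0]},{"offset":[0,0.003,0.1],"twist":[0,0,0]},{"offset":[0,0.003,0.13],"twist":[0,0,0]},{"offset":[0,0.003,0.138],"twist":[0,0,0]},{"offset":[0,0.003,0.144],"twist":[0,0,0]},{"offset":[0,0.003,0.146],"twist":[0,0,0]},{"offset":[0,0.003,0.146],"twist":[0,0,0]}]'
python3 -m crank '[{"offset":[0,0,0],"twist":[0,0,0]},{"offset":[0,0,0],"twist":[0,0,0]},{"offset":[0,0,0],"twist":[0,0,0]},{"offset":[0,0,0],"twist":[0,0,0]}]' 0.5
python3 -m crank '[{"offset":[0,0,-0.04],"twist":[0,0,0]},{"offset":[0,0,-0.1],"twist":[0,0,0]},{"offset":[-0.15,0,-0.25],"twist":[0,0,0]},{"offset":[-0.15,0,-0.25],"twist":[0,0,0]},{"offset":[-0.15,0,-0.25],"twist":[0,0,0]},{"offset":[-0.15,0,-0.25],"twist":[0,0,0]}]' 0.6
python3 - <<'E'
from h import *
im=get_image("scene");im2=get_image("top")
cv2.imwrite("pics/t5.png",np.hstack([cv2.resize(im[300:420,190:310,::-1],(400,400)),cv2.resize(im2[190:330,340:480,::-1],(400,400))]))
E
```

```text
t: 9.22
tool_pos: [0.4543, -0.3847, 0.01]
tool_rot: [3.136, -0.147, 0.003]
contact_force: [-0.6, 0.3, 0.6]
opening: 0.0056
grip_force: 78.8
t: 9.72
tool_pos: [0.4535, -0.384, 0.0083]
tool_rot: [3.138, -0.148, 0.0]
contact_force: [-0.1, -0.6, 0.6]
opening: 0.0426
grip_force: 0.0
t: 10.48
tool_pos: [0.3031, -0.3706, 0.2621]
tool_rot: [3.133, -0.149, 0.005]
contact_force: [0.5, -0.0, 0.2]
opening: 0.0511
grip_force: 0.0
```

View pics/t5.png

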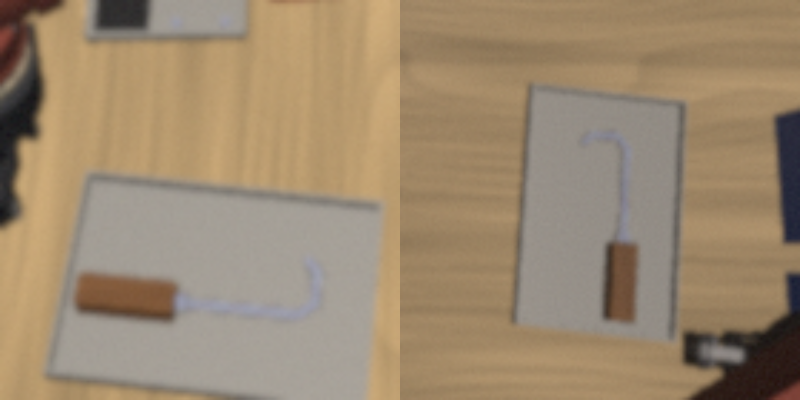

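The pole lies flat in the tray: handle at left (126,297) and right (622,282), prong at right (605,137).

Run:
```python
from h import *
A=lambda x,y:(x/3.333+190,y/3.333+300)
B=lambda x,y:((x-400)/2.857+340,y/2.857+190)
print(at("scene",A(127,290),.034).round(3),at("scene",A(305,316),.019).round(3),at("scene",A(180,302),.019).round(3))
print(at("top",B(622,282),.034).round(3),at("top",B(623,240),.019).round(3),at("top",B(624,145),.019).round(3))
go(.362,-.376,.10,-.105);go(.362,-.376,.008,-.105)
```

```text
[ 0.359 -0.375  0.034] [ 0.504 -0.39   0.019] [ 0.401 -0.379  0.019]
[ 0.356 -0.374  0.034] [ 0.4   -0.383  0.019] [ 0.502 -0.389  0.019]
offset [0.058, -0.0015, 0.1618] twist [0.3, -0.21, 0.52]
offset [0.0577, -0.002, 0.2538] twist [0.3, -0.21, 0.52]
```

```bash
python3 -m crank '[{"offset":[0.03,-0.002,0.04],"twist":[0,0,0]},{"offset":[0.062,-0.002,0.1],"twist":[0,0,0.5]},{"offset":[0.062,-0.002,0.16],"twist":[0.3,-0.2,0.5]},{"offset":[0.062,-0.002,0.2],"twist":[0.3,-0.2,0.5]},{"offset":[0.062,-0.002,0.24],"twist":[0.3,-0.2,0.5]},{"offset":[0.062,-0.002,0.253],"twist":[0.3,-0.2,0.5]},{"offset":[0.062,-0.002,0.253],"twist":[0.3,-0.2,0.5]}]' 0.8 120
python3 -m crank '[{"offset":[0,0,0],"twist":[0,0,0]},{"offset":[0,0,0],"twist":[0,0,0]},{"offset":[0,0,0],"twist":[0,0,0]},{"offset":[0,0,0],"twist":[0,0,0]},{"offset":[0,0,0],"twist":[0,0,0]}]' 0 120
python3 -m crank '[{"offset":[0,0,-0.04],"twist":[0,0,0]},{"offset":[0,0,-0.1],"twist":[0,0,0]},{"offset":[0,0,-0.16],"twist":[0,0,0]},{"offset":[0,0,-0.22],"twist":[0,0,0]},{"offset":[0,0,-0.28],"twist":[0,0,0]},{"offset":[0,0,-0.28],"twist":[0,0,0]}]'
```

```text
t: 11.45
tool_pos: [0.3659, -0.3728, 0.0042]
tool_rot: [-3.13, 0.16, 0.007]
contact_force: [-0.5, 0.2, -0.5]
opening: 0.068
grip_force: 0.0
t: 12.08
tool_pos: [0.3671, -0.3751, 0.0075]
tool_rot: [-3.135, 0.161, 0.001]
contact_force: [0.1, 1.0, 6.3]
opening: 0.0245
grip_force: 118.4
t: 12.82
tool_pos: [0.3685, -0.3774, 0.2929]
tool_rot: [3.133, -0.161, 0.008]
contact_force: [-0.4, -0.3, -1.2]
opening: 0.024
grip_force: 118.0
```

```bash
cat >> h.py <<'E'
ring=np.array([.6385,.041,.303]);gy=-.144
def hook(dx,dy,dz,dyaw=0):
    f=lambda a,v:np.array([np.cos(a)*v[0]-np.sin(a)*v[1],np.sin(a)*v[0]+np.cos(a)*v[1]])
    h=ring[:2]+f(gy,(dx,dy))-f(gy+dyaw,(.145,.022));go(h[0],h[1],ring[2]+dz-.0115,gy+dyaw)
E
python3 -c "
from h import *
hook(-.12,-.06,0);hook(.004,-.06,0)"
```

```text
offset [-0.0424, -0.3729, -0.0004] twist [0.25, -0.3, 2.37]
offset [0.0815, -0.3678, 0.0002] twist [0.25, -0.3, 2.37]
```

```bash
python3 -m crank '[{"offset":[-0.005,-0.05,0],"twist":[0,0,0]},{"offset":[-0.042,-0.373,0],"twist":[0.2,-0.3,2.4]},{"offset":[-0.042,-0.373,0],"twist":[0.2,-0.3,2.4]},{"offset":[-0.042,-0.373,0],"twist":[0.2,-0.3,2.4]},{"offset":[-0.042,-0.373,0],"twist":[0.2,-0.3,2.4]},{"offset":[-0.042,-0.373,0],"twist":[0.2,-0.3,2.4]},{"offset":[-0.042,-0.373,0],"twist":[0.2,-0.3,2.4]},{"offset":[-0.02,-0.371,0],"twist":[0.2,-0.3,2.4]},{"offset":[0.01,-0.37,0],"twist":[0.2,-0.3,2.4]},{"offset":[0.04,-0.37,0],"twist":[0.2,-0.3,2.4]},{"offset":[0.065,-0.368,0],"twist":[0.2,-0.3,2.4]},{"offset":[0.08,-0.368,0],"twist":[0.2,-0.3,2.4]},{"offset":[0.08,-0.368,0],"twist":[0.2,-0.3,2.4]}]'
python3 - <<'E'
from h import *
im=get_image("scene");im2=get_image("top")
cv2.imwrite("pics/t6.png",np.hstack([cv2.resize(im[140:260,260:380,::-1],(400,400),interpolation=3),cv2.resize(im2[110:230,220:340,::-1],(400,400),interpolation=3)]))
hook(.004,-.06,0)
print(proj("scene",ring))
E
```

```text
t: 14.45
tool_pos: [0.4841, -0.0184, 0.2853]
tool_rot: [-3.124, 0.228, 0.018]
contact_force: [-1.1, -0.6, -1.7]
opening: 0.0241
grip_force: 118.5
offset [0.0038, 0.0014, -0.0056] twist [-0.48, 0.63, -0.09]
[331.00331307 206.26008296]
```

View pics/t6.png

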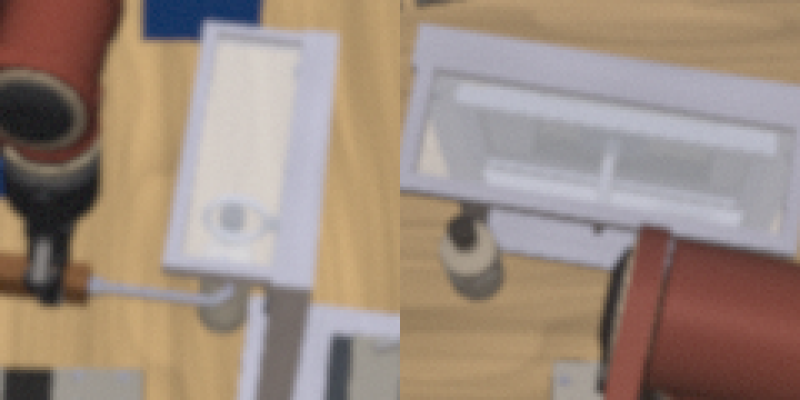

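Left panel: the ring is centred at (233,216), the prong corner is at (218,298) and its tip at (235,285). Right panel: the ring is edge-on from (604,205) to (615,140).

Run:
```python
from h import *
o=get_obs();R=Ro.from_rotvec(o["tool_rot"]);p=np.array(o["tool_pos"])
L=lambda n,X:((proj(n,X)-([260,140] if n=="scene" else [220,110]))*3.333+([0,0] if n=="scene" else [400,0])).round()
for nm,v in(("rear",(-.05,0)),("handlefront",(.032,0)),("corner",(.147,0)),("tip",(.136,.049))):
    X=p+R.apply([v[0],-v[1],-.0115]);print(nm,X.round(3),L("scene",X))
c,s=np.cos(gy),np.sin(gy)
for d in(-.03,0,.03):print("ring",d,L("top",ring+[c*d,s*d,0]),L("scene",ring+[c*d,s*d,0]))
tr=tri((233/3.333+260,216/3.333+140),(205/3.333+220,172/3.333+110));print("tri ring mid",tr)
```

```text
rear [ 0.434 -0.011  0.298] [ -8. 272.]
handlefront [ 0.515 -0.023  0.297] [ 90. 285.]
corner [ 0.629 -0.039  0.296] [229. 303.]
tip [0.625 0.011 0.296] [222. 254.]
ring -0.03 [597. 232.] [201. 217.]
ring 0 [604. 193.] [237. 221.]
ring 0.03 [610. 154.] [272. 225.]
tri ring mid [0.64157957 0.03858815 0.31721852]
```

```bash
sed -i 's/^ring=.*/ring=np.array([.636,.043,.307]);gy=-.144/' h.py; sed -i 's/ring=np.array(\(.*\));gy=-.144;gy=-.144/&/' h.py; python3 -c "
from h import *
hook(.004,-.06,0);hook(.004,0,0)"
```

```text
offset [0.001, -0.0003, -0.0095] twist [-0.48, 0.63, -0.09]
offset [0.0009, -0.0602, -0.009] twist [-0.48, 0.63, -0.09]
```

```bash
python3 -m crank '[{"offset":[0.001,0,-0.009],"twist":[-0.5,0.6,0]},{"offset":[0.001,0,-0.009],"twist":[-0.5,0.6,0]},{"offset":[0.001,-0.015,-0.009],"twist":[-0.5,0.6,0]},{"offset":[0.001,-0.025,-0.009],"twist":[-0.5,0.6,0]},{"offset":[0.001,-0.035,-0.009],"twist":[-0.5,0.6,0]},{"offset":[0.001,-0.04,-0.009],"twist":[-0.5,0.6,0]},{"offset":[0.001,-0.04,-0.009],"twist":[-0.5,0.6,0]}]'
python3 - <<'E'
from h import *
im=get_image("scene")
cv2.imwrite("pics/t7.png",cv2.resize(im[160:240,280:380,::-1],(750,600),interpolation=3))
hook(.004,0,0)
o=get_obs();R=Ro.from_rotvec(o["tool_rot"]);p=np.array(o["tool_pos"])
L=lambda X:((proj("scene",X)-[280,160])*7.5).round()
for nm,v in(("corner",(.145,0)),("hook",(.145,.022)),("tip",(.136,.049))):print(nm,L(p+R.apply([v[0],-v[1],-.0115])))
print("ring",L(ring))
E
```

```text
t: 15.42
tool_pos: [0.491, 0.0224, 0.2962]
tool_rot: [3.133, -0.225, 0.002]
contact_force: [0.1, 0.8, -1.1]
opening: 0.024
grip_force: 118.6
offset [-0.0005, -0.0195, 0.0007] twist [0.03, -0.07, -0.01]
corner [378. 423.]
hook [383. 376.]
tip [367. 318.]
ring [376. 336.]
```

View pics/t7.png

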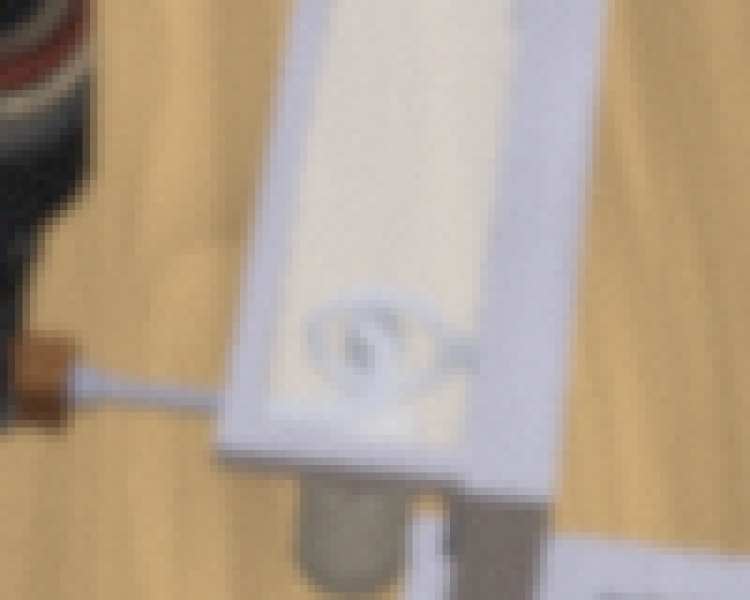

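The prong shows inside the ring hole: it runs from (385,385) to its tip at (365,325), with the ring centre at (378,342).

```bash
python3 -m crank '[{"offset":[0,-0.01,0],"twist":[0,0,0]},{"offset":[0,-0.019,0],"twist":[0,0,0]},{"offset":[0,-0.019,0],"twist":[0,0,0]},{"offset":[0,-0.019,0],"twist":[0,0,0]}]'
python3 -m crank '[{"offset":[0,0,0.01],"twist":[0,0,0]},{"offset":[0,0,0.018],"twist":[0,0,0]},{"offset":[0,0,0.024],"twist":[0,0,0]},{"offset":[0,0,0.03],"twist":[0,0,0]},{"offset":[0,0,0.035],"twist":[0,0,0]},{"offset":[0,0,0.035],"twist":[0,0,0]}]'
python3 -c "
from h import *
cut_out"
python3 - <<'E'
from h import *
im=get_image("scene")
cv2.imwrite("pics/t8.png",cv2.resize(im[150:250,270:390,::-1],(720,600),interpolation=3))
E
```

```text
t: 15.98
tool_pos: [0.4937, 0.0408, 0.2962]
tool_rot: [3.133, -0.226, 0.002]
contact_force: [-0.3, -0.3, -2.0]
opening: 0.0241
grip_force: 118.6
t: 16.73
tool_pos: [0.4939, 0.0407, 0.261]
tool_rot: [3.133, -0.227, 0.003]
contact_force: [1.4, -1.3, -0.4]
opening: 0.0242
grip_force: 118.9
```

View pics/t8.png

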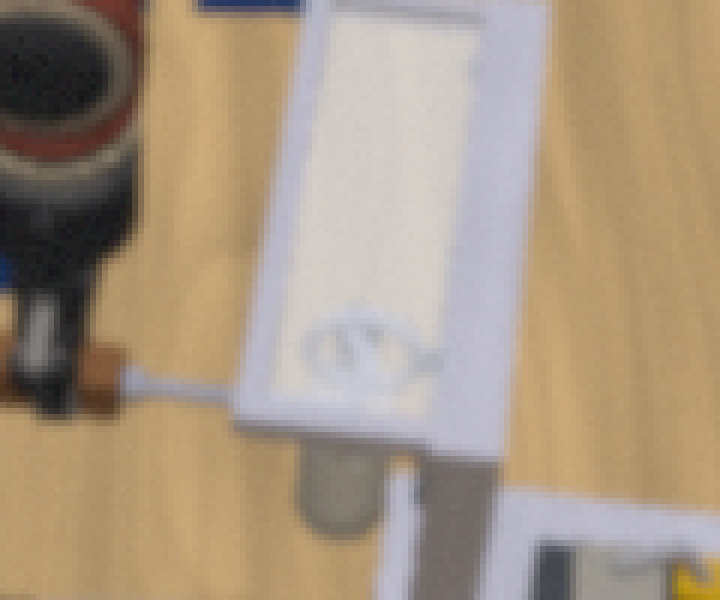

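The ring has moved down to (362,355) with the prong through it: the sash is being pulled (about 15 mm so far).

```bash
python3 -m crank '[{"offset":[0,0,0.006],"twist":[0,0,0]},{"offset":[0,0,0.014],"twist":[0,0,0]},{"offset":[0,0,0.022],"twist":[0,0,0]},{"offset":[0,0,0.03],"twist":[0,0,0]},{"offset":[0,0,0.038],"twist":[0,0,0]},{"offset":[0,0,0.046],"twist":[0,0,0]},{"offset":[0,0,0.054],"twist":[0,0,0]},{"offset":[0,0,0.062],"twist":[0,0,0]},{"offset":[0,0,0.07],"twist":[0,0,0]},{"offset":[0,0,0.078],"twist":[0,0,0]},{"offset":[0,0,0.086],"twist":[0,0,0]},{"offset":[0,0,0.094],"twist":[0,0,0]},{"offset":[0,0,0.102],"twist":[0,0,0]},{"offset":[0,0,0.11],"twist":[0,0,0]},{"offset":[0,0,0.118],"twist":[0,0,0]},{"offset":[0,0,0.125],"twist":[0,0,0]},{"offset":[0,0,0.125],"twist":[0,0,0]}]'
python3 -m crank '[{"offset":[0,0,0.004],"twist":[0,0,0]},{"offset":[0,0,0.008],"twist":[0,0,0]},{"offset":[0,0,0.012],"twist":[0,0,0]},{"offset":[0,0,0.015],"twist":[0,0,0]},{"offset":[0,0,0.015],"twist":[0,0,0]}]'
python3 - <<'E'
from h import *
im=get_image("scene")
cv2.imwrite("pics/t9.png",cv2.resize(im[150:270,270:390,::-1],(600,600),interpolation=3))
for s in(.13,.14,.15,.16):
  L=lambda X:((proj("scene",X)-[270,150])*5).round()
  print(s,L([.636,.043,.31-s]))
E
```

```text
t: 18.9
tool_pos: [0.4928, 0.0407, 0.135]
tool_rot: [3.133, -0.227, -0.003]
contact_force: [-0.0, 0.0, 0.3]
opening: 0.0243
grip_force: 118.9
t: 19.52
tool_pos: [0.4937, 0.0407, 0.1208]
tool_rot: [3.133, -0.227, 0.001]
contact_force: [-1.7, -0.0, 0.2]
opening: 0.024
grip_force: 118.8
0.13 [286. 407.]
0.14 [285. 416.]
0.15 [284. 426.]
0.16 [283. 435.]
```

View pics/t9.png

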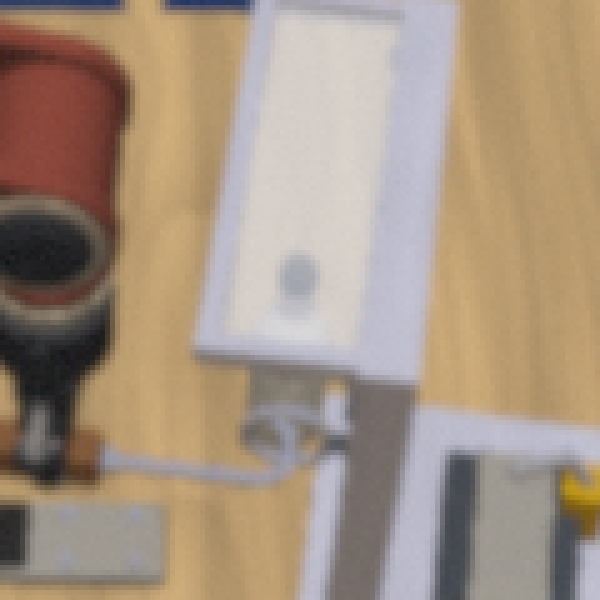

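The ring is now at (282,430), almost down, with the prong through it. I'll press on to the stop and watch the force.

```bash
python3 -m crank '[{"offset":[0,0,0.003],"twist":[0,0,0]},{"offset":[0,0,0.006],"twist":[0,0,0]},{"offset":[0,0,0.008],"twist":[0,0,0]},{"offset":[0,0,0.008],"twist":[0,0,0]}]'
python3 -m crank '[{"offset":[0,0,0.003],"twist":[0,0,0]},{"offset":[0,0,0.005],"twist":[0,0,0]},{"offset":[0,0,0.005],"twist":[0,0,0]}]'
```

```text
t: 20.08
tool_pos: [0.4954, 0.041, 0.1147]
tool_rot: [-3.133, 0.226, -0.008]
contact_force: [-2.2, 1.7, 6.8]
opening: 0.024
grip_force: 119.6
t: 20.45
tool_pos: [0.4953, 0.0409, 0.1091]
tool_rot: [-3.133, 0.226, -0.008]
contact_force: [0.9, 0.7, 3.8]
opening: 0.0238
grip_force: 119.7
```

```bash
python3 -m crank '[{"offset":[0,0,0.003],"twist":[0,0,0]},{"offset":[0,0,0.006],"twist":[0,0,0]}]'
python3 - <<'E'
from h import *
im=get_image("scene")
print([(np.round(d["rect"],1).tolist(),round(d["confidence"],2)) for q in("ring","pole") for d in cut_out(q,"scene")])
a=cv2.cvtColor(cv2.resize(cv2.imread("pics/t9.png"),(120,120),interpolation=cv2.INTER_AREA),cv2.COLOR_BGR2GRAY)
b=cv2.cvtColor(im[150:270,270:390],cv2.COLOR_RGB2GRAY)
for nm,(r0,r1,c0,c1) in {"ring":(79,95,46,66),"stem":(82,94,60,72),"shaft":(88,99,20,46),"handle":(84,96,0,20)}.items():
    t=a[r0:r1,c0:c1];s=cv2.matchTemplate(b[r0-6:r1+8,max(c0-6,0):c1+6],t,5);_,v,_,l=cv2.minMaxLoc(s);print(nm,v,l[0]-min(6,c0),l[1]-6)
E
```

```text
t: 20.7
tool_pos: [0.4952, 0.0403, 0.1032]
tool_rot: [3.132, -0.228, 0.007]
contact_force: [0.7, -4.3, 5.7]
opening: 0.0242
grip_force: 120.3
[([330.4, 236.2, 22.3, 12.5], 0.69), ([296.7, 242.8, 67.4, 14.7], 0.7), ([327.8, 235.4, 18.4, 13.6], 0.6), ([243.1, 246.2, 29.1, 30.4], 0.36)]
ring 0.984584629535675 0 0
stem 0.9967004656791687 0 0
shaft 0.9146646857261658 0 2
handle 0.9154590368270874 0 4
```

The ring did not move (0 px) while the tool came down another 17 mm, so the sash is on its stop. The pole has turned nose-up by about 6° in the grip. Now I'll unhook it.

```bash
python3 -m crank '[{"offset":[0,0,-0.006],"twist":[0,0,0]},{"offset":[0,0,-0.012],"twist":[0,0,0]},{"offset":[0,0,-0.017],"twist":[0,0,0]},{"offset":[0,0,-0.017],"twist":[0,0,0]}]'
python3 -m crank '[{"offset":[0,0.01,0],"twist":[0,0,0]},{"offset":[0,0.02,0],"twist":[0,0,0]},{"offset":[0,0.03,0],"twist":[0,0,0]},{"offset":[0,0.04,0],"twist":[0,0,0]},{"offset":[0,0.052,0],"twist":[0,0,0]},{"offset":[0,0.065,0],"twist":[0,0,0]},{"offset":[0,0.065,0],"twist":[0,0,0]}]'
python3 - <<'E'
from h import *
im=get_image("scene")
print([(np.round(d["rect"],1).tolist(),round(d["confidence"],2)) for q in("ring","pole") for d in cut_out(q,"scene")])
E
```

```text
t: 21.35
tool_pos: [0.4939, 0.0406, 0.1194]
tool_rot: [3.133, -0.227, 0.002]
contact_force: [0.1, -0.1, -1.2]
opening: 0.0242
grip_force: 119.2
t: 22.22
tool_pos: [0.4845, -0.0245, 0.1193]
tool_rot: [3.133, -0.229, 0.002]
contact_force: [0.2, 0.3, -2.7]
opening: 0.024
grip_force: 119.1
[([328.8, 237.2, 23.7, 13.7], 0.66), ([280.4, 166.9, 22.6, 22.7], 0.63), ([292.9, 256.5, 71.9, 18.8], 0.67)]
```

```bash
python3 -m crank '[{"offset":[-0.03,0,0],"twist":[0,0,0]},{"offset":[-0.07,0,0],"twist":[0,0,0]},{"offset":[-0.1,0.01,0],"twist":[0,0,0]},{"offset":[-0.11,0.04,-0.03],"twist":[0,0,0]},{"offset":[-0.115,0.09,-0.06],"twist":[0,0,0]},{"offset":[-0.115,0.14,-0.06],"twist":[0,0,0]},{"offset":[-0.115,0.2,-0.06],"twist":[0,0,0]},{"offset":[-0.1,0.25,-0.06],"twist":[0,0,0]},{"offset":[-0.07,0.31,-0.06],"twist":[0,0,0]},{"offset":[-0.06,0.34,-0.06],"twist":[0,0,0]},{"offset":[-0.06,0.34,-0.06],"twist":[0,0,0]},{"offset":[-0.06,0.34,-0.06],"twist":[0,0,0]}]'
python3 - <<'E'
from h import *
import scipy.optimize as so
ims={n:get_image(n) for n in C}
o=get_obs();R=Ro.from_rotvec(o["tool_rot"]);p=np.array(o["tool_pos"])
m={}
for n in C:
    for d in cut_out("pole",n)[:2]:print(n,np.round(d["rect"],1).tolist(),round(d["confidence"],2))
    d=cut_out("pole",n)
    if d:m[n]=d[0]["region"]
# pitch: hold predicted corner/handle points against the pictures
def pts(th):
    g=np.array([0,0,-.0115+0]) # pole axis above TCP
    Rp=Ro.from_euler("y",th)
    c=np.array([0,0,-.0115])
    return [p+R.apply(c+Rp.apply(v)) for v in([-.05,0,0],[.032,0,0],[.149,0,0],[.136,-.049,0])]
for n in C:
    for th in(0,.06,.12,.18):print(n,th,[proj(n,x).round(1).tolist() for x in pts(th)])
np.savez("m.npz",**{**{n+"_i":ims[n] for n in C},**m})
for n in m:
    ys,xs=np.nonzero(m[n]);k=xs.argmax() if n=="scene" else ys.argmin()
    print(n,"extreme",xs[k],ys[k])
    if n=="scene":
        for x in range(xs.min(),xs.max()+1,4):
            q=ys[xs==x]
            if len(q): print((x,q.min(),q.max()),end=" ")
E
```

```text
t: 23.88
tool_pos: [0.3762, -0.3506, 0.1789]
tool_rot: [-3.133, 0.226, -0.001]
contact_force: [-0.3, -0.4, -2.1]
opening: 0.024
grip_force: 119.2
scene [251.9, 353.8, 83.0, 19.2] 0.79
top [432.1, 249.4, 18.6, 49.7] 0.51
scene 0 [[210.2, 353.2], [242.4, 358.0], [288.9, 365.0], [286.8, 345.4]]
scene 0.06 [[210.4, 353.6], [242.3, 357.7], [288.8, 363.6], [286.7, 344.0]]
scene 0.12 [[210.7, 354.1], [242.2, 357.4], [288.5, 362.2], [286.4, 342.7]]
scene 0.18 [[211.0, 354.6], [242.0, 357.1], [288.0, 360.8], [285.9, 341.3]]
top 0 [[428.4, 300.7], [431.4, 268.9], [435.4, 225.0], [416.5, 226.9]]
top 0.06 [[427.9, 300.7], [431.7, 268.9], [436.8, 224.6], [417.6, 226.5]]
top 0.12 [[427.5, 300.5], [432.0, 269.0], [438.2, 224.4], [418.8, 226.3]]
top 0.18 [[427.1, 300.3], [432.2, 269.0], [439.6, 224.3], [419.9, 226.3]]
scene extreme 290 347
(209, np.int64(353), np.int64(356)) (213, np.int64(348), np.int64(360)) (217, np.int64(351), np.int64(360)) (233, np.int64(355), np.int64(361)) (237, np.int64(350), np.int64(363)) (241, np.int64(350), np.int64(363)) (245, np.int64(354), np.int64(360)) (249, np.int64(356), np.int64(359)) (253, np.int64(357), np.int64(360)) (257, np.int64(357), np.int64(360)) (261, np.int64(357), np.int64(360)) (265, np.int64(358), np.int64(361)) (269, np.int64(358), np.int64(361)) (273, np.int64(359), np.int64(362)) (277, np.int64(359), np.int64(362)) (281, np.int64(360), np.int64(363)) (285, np.int64(357), np.int64(361)) (289, np.int64(346), np.int64(358)) top extreme 423 224
```

Run:
```python
import numpy as np
d=np.load("m.npz");ys,xs=np.nonzero(d["top"])
for y in range(222,276,3):
    q=xs[ys==y]; print(y,q.min() if len(q) else None,q.max() if len(q) else None,end=" | ")
ys,xs=np.nonzero(d["scene"])
s=(xs>248)&(xs<280);print(np.polyfit(xs[s],ys[s],1))
```

```text
222 None None | 225 422 436 | 228 433 438 | 231 435 439 | 234 435 439 | 237 435 438 | 240 435 438 | 243 435 437 | 246 434 437 | 249 434 437 | 252 433 436 | 255 433 436 | 258 433 435 | 261 432 435 | 264 432 435 | 267 430 435 | 270 427 435 | 273 427 430 | [1.07838927e-01 3.30739861e+02]
```

Run:
```python
from h import *
o=get_obs();p=np.array(o["tool_pos"]);R=Ro.from_rotvec(o["tool_rot"]);yaw=-.1
G=Ro.from_matrix([[np.cos(yaw),np.sin(yaw),0],[np.sin(yaw),-np.cos(yaw),0],[0,0,-1]])*Ro.from_euler("y",-6,degrees=True)
for z in(.06,.009):print(R.inv().apply(np.array([.367,-.375,z])-p).round(4),(R.inv()*G).as_rotvec(degrees=True).round(2))
```

```text
[-0.0059  0.0253  0.1195] [-0.09 -6.1  -2.5 ]
[-0.006   0.0253  0.1705] [-0.09 -6.1  -2.5 ]
```

```bash
python3 -m crank '[{"offset":[-0.003,0.015,0.02],"twist":[0,-3,-1.5]},{"offset":[-0.006,0.025,0.06],"twist":[0,-6,-2.5]},{"offset":[-0.006,0.025,0.1],"twist":[0,-6,-2.5]},{"offset":[-0.006,0.025,0.13],"twist":[0,-6,-2.5]},{"offset":[-0.006,0.025,0.15],"twist":[0,-6,-2.5]},{"offset":[-0.006,0.025,0.16],"twist":[0,-6,-2.5]},{"offset":[-0.006,0.025,0.165],"twist":[0,-6,-2.5]},{"offset":[-0.006,0.025,0.168],"twist":[0,-6,-2.5]},{"offset":[-0.006,0.025,0.168],"twist":[0,-6,-2.5]}]'
python3 -m crank '[{"offset":[0,0,0.001],"twist":[0,0,0]},{"offset":[0,0,0.002],"twist":[0,0,0]},{"offset":[0,0,0.002],"twist":[0,0,0]}]'
```

```text
t: 25.3
tool_pos: [0.3672, -0.3758, 0.0119]
tool_rot: [-3.127, 0.158, 0.16]
contact_force: [-0.6, -1.4, -1.2]
opening: 0.0243
grip_force: 119.2
t: 25.68
tool_pos: [0.3667, -0.3753, 0.0093]
tool_rot: [-3.126, 0.158, 0.161]
contact_force: [-0.9, 0.3, -1.7]
opening: 0.0238
grip_force: 119.2
```

```bash
python3 -m crank '[{"offset":[0,0,0.001],"twist":[0,0,0]},{"offset":[0,0,0.002],"twist":[0,0,0]},{"offset":[0,0,0.002],"twist":[0,0,0]}]'
python3 -m crank '[{"offset":[0,0,0],"twist":[0,0,0]},{"offset":[0,0,0],"twist":[0,0,0]},{"offset":[0,0,0],"twist":[0,0,0]},{"offset":[0,0,0],"twist":[0,0,0]},{"offset":[0,0,0],"twist":[0,0,0]}]' 0.7
python3 -m crank '[{"offset":[0,0,-0.03],"twist":[0,0,0]},{"offset":[0,0,-0.08],"twist":[0,0,0]},{"offset":[0,0,-0.13],"twist":[0,0,0]},{"offset":[-0.04,-0.05,-0.19],"twist":[0,0,0]},{"offset":[-0.04,-0.1,-0.25],"twist":[0,0,0]},{"offset":[-0.04,-0.15,-0.25],"twist":[0,0,0]},{"offset":[-0.04,-0.2,-0.25],"twist":[0,0,0]},{"offset":[-0.04,-0.2,-0.25],"twist":[0,0,0]}]'
python3 - <<'E'
from h import *
ims={n:get_image(n) for n in C}
for n in C:
    for q in("pole","ring","tray"):
        print(n,q,[(np.round(d["rect"],1).tolist(),round(d["confidence"],2)) for d in cut_out(q,n)[:2]])
d=cut_out("pole","scene")[0]["region"];ys,xs=np.nonzero(d)
s=(xs>xs.min()+38)&(xs<xs.max()-10);f=np.polyfit(xs[s],ys[s],1)
print(f,[at("scene",(x,np.polyval(f,x)),.019).round(3) for x in(xs.min(),xs.max()-2)])
k=ys.argmin();print("tip",at("scene",(xs[k],ys[k]),.019).round(3),"handle rear",at("scene",(xs.min(),ys[xs==xs.min()].mean()),.019).round(3))
# compare with the first laying
a=cv2.imread("pics/t5.png")[:,:400];b=cv2.resize(ims["scene"][300:420,190:310,::-1],(400,400))
for nm,(r0,r1,c0,c1) in {"handle":(265,325,70,185),"hook":(250,325,270,330)}.items():
    m=cv2.matchTemplate(b,a[r0:r1,c0:c1],5);_,v,_,l=cv2.minMaxLoc(m);print(nm,round(v,3),l[0]-c0,l[1]-r0)
E
```

```text
t: 26.05
tool_pos: [0.3666, -0.3754, 0.0076]
tool_rot: [-3.126, 0.158, 0.161]
contact_force: [-0.7, 0.8, 1.5]
opening: 0.024
grip_force: 119.8
t: 26.68
tool_pos: [0.3665, -0.3753, 0.0073]
tool_rot: [-3.126, 0.158, 0.161]
contact_force: [0.3, 0.1, 0.1]
opening: 0.0598
grip_force: 0.0
t: 27.68
tool_pos: [0.3732, -0.1729, 0.2617]
tool_rot: [-3.128, 0.15, 0.157]
contact_force: [0.2, -0.0, -0.1]
opening: 0.0594
grip_force: 0.0
scene pole []
scene ring [([329.5, 236.2, 20.3, 12.1], 0.45)]
scene tray [([255.9, 385.4, 101.9, 69.1], 0.92)]
top pole []
top ring []
top tray [([282.6, 157.9, 126.1, 75.9], 0.34)]Traceback (most recent call last):
  File "<stdin>", line 6, in <module>
IndexError: list index out of range
```

Detector missed the pole; compare against the first laying by template.

Run:
```python
from h import *
ims={n:get_image(n) for n in C}
p5=cv2.imread("pics/t5.png")
bs={"scene":(cv2.resize(ims["scene"][300:420,190:310,::-1],(400,400)),p5[:,:400]),"top":(cv2.resize(ims["top"][190:330,340:480,::-1],(400,400)),p5[:,400:])}
W={"scene":{"handle":(265,325,70,185),"hook":(250,325,270,330)},"top":{"handle":(235,325,200,240),"hook":(125,170,175,235)}}
for n in W:
    b,a=bs[n]
    for nm,(r0,r1,c0,c1) in W[n].items():
        m=cv2.matchTemplate(b,a[r0:r1,c0:c1],5);_,v,_,l=cv2.minMaxLoc(m);print(n,nm,round(v,3),l[0]-c0,l[1]-r0)
print([(np.round(d["rect"],1).tolist(),round(d["confidence"],2)) for d in cut_out("pole","scene")[:2]])
```

```text
scene handle 0.996 2 -1
scene hook 0.883 2 0
top handle 0.546 92 -55
top hook 0.56 -92 -59
[([250.4, 386.4, 80.5, 17.8], 0.68), ([253.2, 246.3, 13.3, 27.3], 0.49)]
```

The pole lies within about 2 mm of its first, accepted position. The sash ring is unchanged at its stop, and the arm is clear.

```bash
python3 -c "
from station import *
print(finish_job())"
```

```text
the job is handed in; nothing more can be done
None
```

I pulled the guard down to its stop with the hook, laid the pole back in the tray, let go of it and handed the job in at about 28 s; the hand-in returned no verdict, so I don't know how it was judged.

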